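Hold the bayonet cap of the dust canister at its vent mark

TASK

Fit the blue cap on the bench dust canister: lower its two lugs through the slots in the collar until the cap sits flat, then twist it clockwise (seen from above) to the yellow vent mark, half-way to the red lock mark, without ever turning it so far that the lock clicks. A spring inside turns the cap back if it is let go, so finish while still gripping the cap and holding it at the yellow mark. Leave the mallet, the drilled wooden jig and the cardboard box where they are.

Things in the scene. Friction and masses are not known exactly. Their poses are not given: they have to be found in the camera images.
- cap_bar (a point): Centre of the grip bar of the loose blue cap (about 160 g, upright on the bench). Bar 64 mm long (x), 16 thick (y), 36 tall (z up), standing on a disc 92 mm across, 8 mm thick; this point is 18 mm above the disc and 44.5 mm above the cap's foot. White stripes on bar and disc lie along x, above the lugs. The cap is the same after a half turn.
- cap_foot (a point): Centre of the underside of the cap's black plug, which is 60 mm across and 18.5 mm long, under the disc; the cap stands on it. Two black lugs at the plug's foot point along +x and -x: each 10 mm wide, 8 mm tall, reaching 40 mm from the axis. Axes as cap_bar.
- mouth (a point): Centre of the collar's top on the fixed grey canister: 116 mm across (foot flange 148), 140 mm tall, z up; inlet stub along +y to 92 mm, 70 mm up. Black collar 8 mm thick, bore 66 mm across, two slots 17 mm wide along +x and -x out to 43 mm from the axis, white mark at each; same after a half turn. Lugs turn clockwise under it (+x to -y). Cap down flat: cap_bar 26 mm above this point.
- vent_mark (a point): One of the two yellow vent marks on the collar's rim (the other is half a turn away), 51 mm from the axis, 37.5 degrees (0.655 rad) clockwise of a white slot mark. The cap's white stripe points at it when the cap is at the vent position. Still visible beside the cap's disc. Axes as mouth.
- lock_mark (a point): One of the two red lock marks on the collar's rim (the other is half a turn away), 51 mm from the axis, 75 degrees clockwise of a white slot mark; a stop lies there. The cap's lugs begin to push the lock's spring ball at 49 degrees of twist and it clicks at about 55 degrees. Axes as mouth.
- vent_ring (a joint): Angle in rad of the spring-loaded vent ring hidden under the collar, 0 at rest, growing clockwise. The cap's lugs meet it after about 0.1 rad of twist and then push it along, so it reads about 0.55 with the cap at the yellow mark and stays 0 with no cap in. Its spring pushes back with about 0.06 N m at 0 and 0.15 N m at the yellow mark.
- mallet_head (a point): Bystander: centre of the head of a loose wooden mallet lying on the bench, head 60 mm in diameter and 95 mm long, along y, 30 mm above the bench; its 24 mm thick handle runs 215 mm from here along -x.
- jig_center (a point): Bystander: centre of a loose pale wooden jig with three holes, 50 x 160 x 22 mm (x, y, z), flat on the bench.
- fixings_center (a point): Bystander: centre of a loose cardboard box, 60 x 90 x 40 mm (x, y, z), on the bench.
Things that resemble listed ones, but are neither listed nor needed, are in the scene too. There is more than one size of the part that bears mouth; the job needs the largest.

How it is judged:
On the way, in this order (a step that is already met when the one before it is completed fails the run):
1. the cap is lifted off the bench in the gripper (height (world z) of cap_bar above 0.1 m and contact force between the fingers and cap above 1 N), for 0.1 s.
2. the cap sits flat on the collar with its lugs through the slots (z of cap_bar in the frame of mouth below 0.029 m and horizontal distance between cap_bar and mouth below 0.006 m and angle between cap_bar's own z axis and vertical below 0.1 rad), for 0.1 s.
At the end, for the whole second after the job is handed in: The cap sits flat on the collar (bar centre under 29 mm above it, within 6 mm of its axis, tilt under 0.1 rad), twisted clockwise to within 0.16 rad of the yellow mark, its lugs pushing the vent ring (0.32 to 0.75 rad), and gripped by the fingers (over 2 N) (all of step 2 and angle between the x axis of cap_bar and the x axis of mouth, either way round between 0.495 and 0.815 rad and value of joint vent_ring between 0.32 and 0.75 rad and contact force between the fingers and cap above 2 N); the arm keeps its last pose, push and grip.
It fails at once if the cap is turned so far that the lock clicks (vent ring beyond 0.85 rad) (value of joint vent_ring above 0.85 rad).
It fails at once if a bystander (mallet, jig or cardboard box) is moved by more than 30 mm (distance of any of mallet_head, jig_center, fixings_center from where it was at the start of the episode above 0.03 m).
It also fails if it takes over 51 s, if anything falls off the work surface, if the arm or the gripper's body presses on something with over 40 N, if the wrist force passes 120 N, or if a joint passes its speed limit or range.

ROBOT

A 7-joint arm with a two-finger parallel gripper is mounted at the origin on the work surface. World frame = base frame: x ahead of the robot, y to its left, z up, the work surface at z = 0. Lengths are in m, angles in rad, forces in N, time in s.
With the tool pointing down it reaches from about 0.4 to 0.85 m from the base axis. Payload 10.4 kg.
Tool frame: the origin (TCP) lies at the very end of the fingers, on their centre line; the grasp point (between the pads) lies 19 mm behind it; x points along the fingers, z is the direction in which the jaws open and shut, and the axes are right-handed (so a half turn about x gives the same grasp; the last joint's range is limited). The gripper opens to 85 mm and grips with 20 to 120 N. Pads are 22 mm wide; open, the fingers measure 114 mm over their backs; the gripper's body (76 mm by 85 mm) begins 54 mm behind the grasp point. The pads swing forward as they close: fully open they stand 13 mm farther back than shut.
Start: joints at [-1.206, 0.332, -0.065, 1.46, 0.022, 1.35, -0.088], TCP at [0.236, 0.579, 0.231] pointing down, gripper open.
Joint ranges: [-2.6, 2.6], [-0.5, 2.12], [-1.47, 1.34], [0.16, 2.42], [-1.27, 4.41], [0.06, 2.06], [-2.6, 2.6]. Speed limits (rad/s): [2.22, 2.22, 2.79, 2.79, 3.14, 3.14, 3.14].

INTERFACE

Orientations are given as a unit quaternion [x, y, z, w].
In Python, from workcell import readout, camera, manip gives the robot as it stands.
- The arm moves only by the shell command python3 -m inch 'ROWS' [FORCE]. ROWS is JSON, a list of rows, each a list of 3 entries, a list of its own where there are three numbers: the turn, a rotation vector about the tool's x, y, z in degrees, then the shift along the tool's x, y, z in mm, then the closure, from 0 (fully open) to 1 (shut). In form: [[[wx, wy, wz], [dx, dy, dz], hand], ...]. A call has 1 to 10 rows; each row is the pose to reach, as a shift and turn from the pose measured when the call began, along the tool's axes at that moment; what a row does not reach only later rows make up. A row lasts 1/8 s, in which the tool goes at most 62.5 mm and 10.7 degrees, less where a joint would pass 70% of its speed; a pose out of reach is approached as far as the arm can. A call with a gripper value outside its range is refused whole. The fingers move at their own pace and stop on an object; FORCE is the grip in N (left out, the last holds). Time passes only in rows, so rows that repeat a pose let the fingers close. It gives the time, the measured TCP pose, the force and the opening at its end, in the units of the state.
- readout.get_obs(): the state, without advancing time (a new reading comes with each control period).
- camera(name): name is "side" or "top"; returns a dict with "pixels" (420x560x3 uint8, red, green, blue), "range_z" (420x560 float32, m along the optical axis (not along the pixel's ray), 0 where there is no reading), "intrinsics" (3x3 intrinsics, pixels), "dist" ([k1, k2, p1, p2, k3] as OpenCV has them; the pictures are not rectified), "extrinsics" (4x4, takes a point from world to camera coordinates). Camera axes: x right, y down, z forward; pixel columns grow to the right and rows downward; lengths in m; the calibration is good to about 2 mm. A picture is of the moment at which its call begins.
- manip.hand_in(): hands the job in, once; it reports no verdict.
The state is a dict: "clock": time; "joint_pos": joint angles; "joint_velocities": joint speeds; "tau": joint torques, N m; "position": TCP position; "ee_rot": TCP orientation; "ft_force": force on the tool from outside, world axes, zero at the start; "torque": the same for the moment, N m; "grip_width": opening from 0.0 (shut) to 1.0 (fully open).
Only numpy, scipy, OpenCV 4.12 (cv2) and the standard library are available. Lean on these libraries where they do the work, as an engineer would, in place of code of your own. Each camera call takes 0.05 s, during which the arm holds its last target.

## Working session

There is one attempt and no reset: what is moved stays moved. The work goes in short steps, Python scripts to look and compute and a shell command to move; the robot and the scene stay as the last step left them, time stands still between calls to the robot, and variables do not carry over. Pictures are saved under pics/ and viewed, and the job is handed in when it is done.

```bash
mkdir -p pics; ls; python3 - <<'E'
from workcell import readout, camera, manip
import cv2,numpy as np
print(readout.get_obs())
for n in ("top","side"):
    c=camera(n); cv2.imwrite(f"pics/{n}0.png",c["pixels"][:,:,::-1]); np.savez(f"{n}0.npz",**c)
    print(n,c["intrinsics"],c["dist"],c["extrinsics"])
E
```

```text
pics
{'clock': 0.0, 'joint_pos': array([-1.20563535,  0.33290912, -0.06470791,  1.46094544,  0.02161821,
        1.3498936 , -0.08848761]), 'joint_velocities': array([-6.41363473e-04,  9.34433387e-04, -1.59389365e-03, -3.04781509e-05,
       -1.55533947e-03,  4.03394993e-04, -5.04188266e-04]), 'tau': array([-1.35540929e-03, -6.25442290e+01,  4.87469835e-02, -3.91611779e+01,
        1.63302891e-02,  1.00335738e-02,  7.76482239e-05]), 'position': array([0.23618683, 0.57824781, 0.23049073]), 'ee_rot': array([-0.39462232,  0.58736845,  0.39399971,  0.58654561]), 'ft_force': array([-0.39123525, -0.38616059, -0.55136985]), 'torque': array([0.03428012, 0.02434421, 0.04888969]), 'grip_width': 1.0006141381461398}
top [[534.91308572   0.         282.7163284 ]
 [  0.         534.91308572 203.83741919]
 [  0.           0.           1.        ]] [-0.15584138  0.          0.          0.          0.        ] [[-0.02557097 -0.99966261 -0.00456087  0.01202271]
 [-0.99442437  0.02590335 -0.10222123  0.57288222]
 [ 0.10230488  0.00192154 -0.99475123  1.34419442]
 [ 0.          0.          0.          1.        ]]
side [[505.80173044   0.         282.91245502]
 [  0.         505.80173044 208.07477372]
 [  0.           0.           1.        ]] [-0.09783585  0.          0.          0.          0.        ] [[ 0.86566209 -0.50038667 -0.01556711 -0.48581495]
 [-0.40076111 -0.6740052  -0.62057032  0.2766346 ]
 [ 0.30003281  0.54344289 -0.78399626  1.25372932]
 [ 0.          0.          0.          1.        ]]
```

View pics/top0.png

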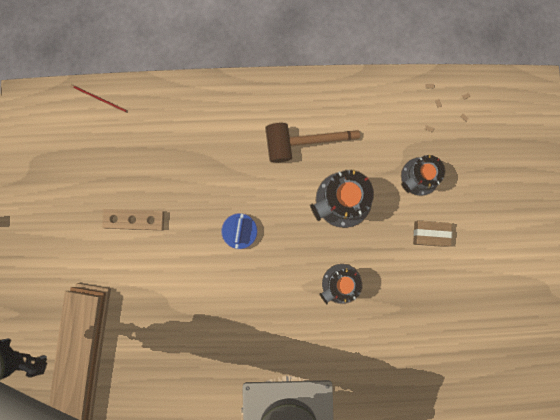

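View pics/side0.png

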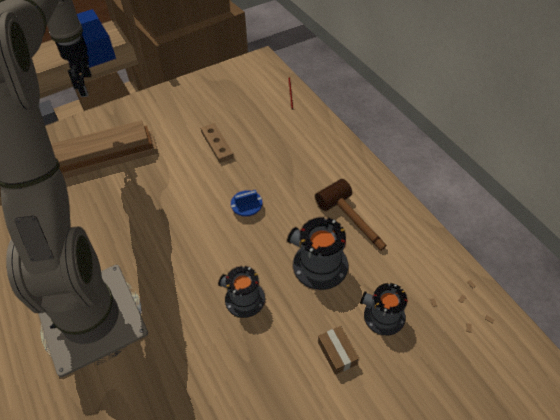

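The top view shows the cap at about (240,231), the largest canister at (345,197), and the mallet at (278,142). It also shows the jig at (135,219) and the box at (434,233). I'll zoom in on the cap and the collar next.

```bash
cat > h.py <<'E'
import cv2,numpy as np
def load(f): return dict(np.load(f))
def ray(c,uv):
    p=cv2.undistortPoints(np.array(uv,float).reshape(-1,1,2),c["intrinsics"],c["dist"]).reshape(-1,2)
    R=c["extrinsics"][:3,:3];t=c["extrinsics"][:3,3]
    return -R.T@t,np.c_[p,np.ones(len(p))]@R
def onplane(c,uv,z):
    o,d=ray(c,uv); return o+d*((z-o[2])/d[:,2])[:,None]
def proj(c,P):
    R=c["extrinsics"][:3,:3];t=c["extrinsics"][:3,3]
    return cv2.projectPoints(np.array(P,float).reshape(-1,1,3),cv2.Rodrigues(R)[0],t,c["intrinsics"],c["dist"])[0].reshape(-1,2)
def cloud(c):
    H,W=c["range_z"].shape
    uv=np.stack(np.meshgrid(np.arange(W),np.arange(H)),-1).reshape(-1,2)
    o,d=ray(c,uv); return (o+d*c["range_z"].reshape(-1,1)).reshape(H,W,3)
E
python3 - <<'E'
from h import *
for n,b in (("top",[(305,160,80,80),(215,205,50,50)]),("side",[(285,205,75,85),(222,180,50,45)])):
    c=load(n+"0.npz"); im=c["pixels"][:,:,::-1]; P=cloud(c)
    t=[]
    for x,y,w,h in b: t.append(cv2.resize(im[y:y+h,x:x+w],(390,390),interpolation=cv2.INTER_CUBIC))
    cv2.imwrite(f"pics/{n}_crop.png",np.hstack(t))
    hsv=cv2.cvtColor(c["pixels"],cv2.COLOR_RGB2HSV)
    m=(cv2.inRange(hsv,(105,100,40),(130,255,255))>0)
    m[:150]=0
    q=P[m]; print(n,"blue",len(q),np.percentile(q[:,2],[1,20,50,80,99]), np.median(q,0), q.min(0),q.max(0))
E
```

```text
top blue 695 [0.02003314 0.02488577 0.02763031 0.03176299 0.06652033] [0.50588891 0.11554271 0.02763031] [ 0.43247782 -0.00540385  0.01777902] [0.55021531 0.15555088 1.39575462]
side blue 557 [0.02054621 0.02478011 0.02817437 0.05022673 0.06470309] [0.49879526 0.10062173 0.02817437] [ 0.15525605 -0.73797245  0.01820049] [0.54762372 0.15707435 1.14702759]
```

View pics/top_crop.png

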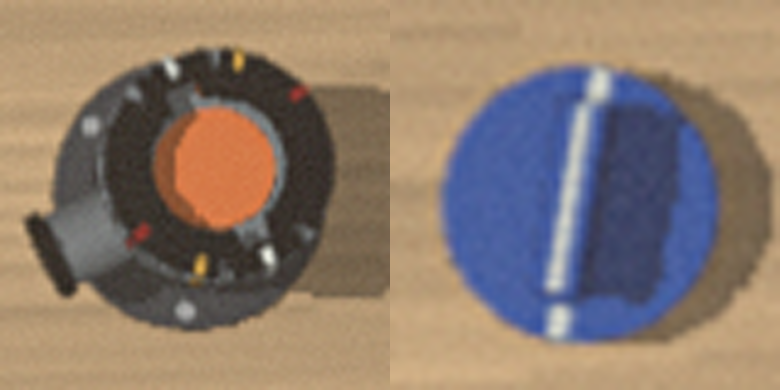

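View pics/side_crop.png

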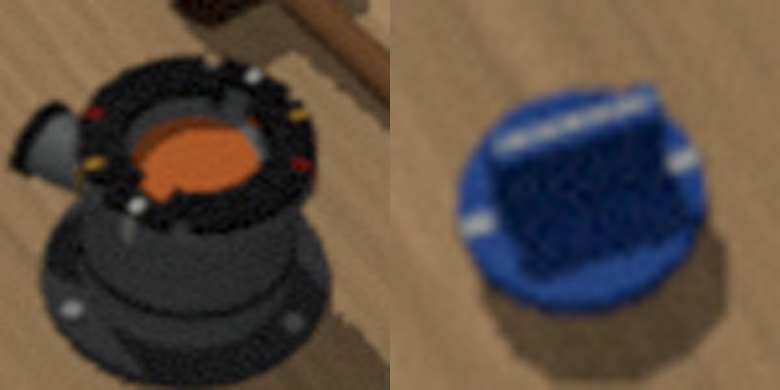

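```bash
cat > meas.py <<'E'
from h import *
def cents(m,mina=2):
    n,l,s,ce=cv2.connectedComponentsWithStats(m.astype(np.uint8)); return [(ce[i].round(2),s[i,4]) for i in range(1,n) if s[i,4]>=mina]
if __name__=="__main__":
  for n,bx in (("top",(318,165,372,222)),("side",(296,214,350,262))):
    c=load(n+"0.npz"); im=c["pixels"]; hsv=cv2.cvtColor(im,cv2.COLOR_RGB2HSV)
    roi=np.zeros(im.shape[:2],bool); x0,y0,x1,y1=bx; roi[y0:y1,x0:x1]=1
    H,S,V=[hsv[...,i].astype(int) for i in range(3)]
    for nm,m in (("white",(S<50)&(V>140)),("yellow",(H>16)&(H<32)&(S>110)&(V>130)),("red",((H<5)|(H>172))&(S>100)&(V>90))):
        for ce,a in cents(m&roi): print(n,nm,ce,a,onplane(c,[ce],0.14)[0].round(4))
    # cap
    x0,y0,x1,y1=(215,205,265,255) if n=="top" else (222,180,272,225)
    roi[:]=0; roi[y0:y1,x0:x1]=1
    m=roi&(((H>100)&(H<132)&(S>90)))
    w=roi&(S<70)&(V>130)
    for ce,a in cents(w): print(n,"capwhite",ce,a,onplane(c,[ce],0.0265)[0].round(4),onplane(c,[ce],0.0625)[0].round(4))
    mm=(m|w).astype(np.uint8)
    cs=max(cv2.findContours(mm,cv2.RETR_EXTERNAL,cv2.CHAIN_APPROX_NONE)[0],key=cv2.contourArea)
    q=onplane(c,cs.reshape(-1,2),0.0265)[:,:2]
    (cx,cy),r=cv2.minEnclosingCircle(q.astype(np.float32)); print(n,"cap disc circle",cx,cy,r, "ellipse",cv2.fitEllipse(q.astype(np.float32)))
    P=cloud(c); q=P[mm>0]; q=q[(q[:,2]>.056)&(q[:,2]<.07)]; print("bar top",len(q),q.mean(0), cv2.minAreaRect(q[:,:2].astype(np.float32)))
E
python3 meas.py
```

```text
top white [339.38 173.12] 8 [ 0.6315 -0.1396  0.14  ]
top white [323.12 185.12] 8 [ 0.6037 -0.0999  0.14  ]
top white [359.57 212.29] 7 [ 0.5368 -0.184   0.14  ]
top yellow [353.5 171.5] 8 [ 0.6346 -0.1735  0.14  ]
top yellow [345.62 214.  ] 8 [ 0.5337 -0.1507  0.14  ]
top red [365.57 178.86] 7 [ 0.6162 -0.2016  0.14  ]
top red [332.83 207.92] 12 [ 0.5489 -0.121   0.14  ]
top capwhite [233.79 227.06] 127 [0.5167 0.1243 0.0265] [0.5144 0.1209 0.0625]
top capwhite [235.93 246.27] 15 [0.4673 0.1197 0.0265] [0.4664 0.1164 0.0625]
top cap disc circle 0.5078054666519165 0.11283938586711884 0.046585168689489365 ellipse ((0.5074162483215332, 0.11273357272148132), (0.08966219425201416, 0.09031862765550613), 137.24851989746094)
bar top 163 [0.50718323 0.11207031 0.0625876 ] ((0.5077359676361084, 0.11210112273693085), (0.01633056066930294, 0.06431882083415985), 79.38059997558594)
side yellow [344.5 228.5] 2 [ 0.6388 -0.1728  0.14  ]
side red [302.5 229. ] 2 [ 0.5492 -0.1213  0.14  ]
side capwhite [244.84 193.59] 32 [0.516  0.1415 0.0265] [0.5044 0.1132 0.0625]
side capwhite [259.17 197.83] 6 [0.5442 0.1062 0.0265] [0.5317 0.079  0.0625]
side capwhite [233.  205.5] 6 [0.4667 0.1194 0.0265] [0.4567 0.0919 0.0625]
side cap disc circle 0.5064440965652466 0.11049879342317581 0.048824381083250046 ellipse ((0.5037904381752014, 0.10968076437711716), (0.08585049211978912, 0.091267429292202), 148.39205932617188)
bar top 112 [0.5015518  0.10986909 0.06142355] ((0.5028175115585327, 0.11131857335567474), (0.022000979632139206, 0.06281698495149612), 82.25615692138672)
```

```bash
cat > go.py <<'E'
import sys,numpy as np
from scipy.spatial.transform import Rotation as R
from workcell import readout
def tgt(zang):
    a=np.radians(zang); x=np.array([0,0,-1.]); z=np.array([np.cos(a),np.sin(a),0]); return R.from_matrix(np.c_[x,np.cross(z,x),z])
o=readout.get_obs(); r=R.from_quat(o["ee_rot"]); M=r.as_matrix()
print("t",o["clock"],"pos",o["position"].round(4),"zang",np.degrees(np.arctan2(M[1,2],M[0,2])).round(2),"x",M[:,0].round(4),"F",o["ft_force"].round(1),"T",o["torque"].round(2),"w",round(o["grip_width"],3),"q",o["joint_pos"].round(2))
if len(sys.argv)>4:
    p=np.array(list(map(float,sys.argv[1:4])))
    for za in (float(sys.argv[4]),float(sys.argv[4])+180):
        print("rot",np.degrees((r.inv()*tgt(za)).as_rotvec()).round(1),"shift",(M.T@(p-o["position"])*1000).round(1))
E
python3 go.py 0.507 0.1125 0.13 80
```

```text
t 0.1 pos [0.2362 0.5783 0.2306] zang 67.78 x [-4.0e-04 -1.2e-03 -1.0e+00] F [0.5 0.9 0.3] T [ 0.03  0.   -0.03] w 1.003 q [-1.21  0.33 -0.06  1.46  0.02  1.35 -0.09]
rot [-12.2  -0.1  -0. ] shift [ 101.1 -426.8 -328.7]
rot [ 1.678e+02 -0.000e+00  1.000e-01] shift [ 101.1 -426.8 -328.7]
```

```bash
python3 -m inch '[[[10,0,0],[0,-43,-33],0],[[20,0,0],[0,-85,-66],0],[[30,0,0],[0,-128,-99],0],[[40,0,0],[0,-170,-132],0],[[50,0,0],[0,-213,-165],0],[[60,0,0],[10,-256,-198],0],[[70,0,0],[20,-299,-230],0],[[80,0,0],[40,-342,-263],0],[[90,0,0],[60,-385,-296],0],[[100,0,0],[80,-427,-329],0]]' 40; python3 go.py 0.507 0.1125 0.13 -100
```

```text
clock: 1.35
position: [0.5076, 0.1105, 0.1504]
ee_rot: [0.198, 0.679, -0.199, 0.679]
ft_force: [0.8, 0.9, -0.1]
grip_width: 1.002
t 1.35 pos [0.5076 0.1105 0.1504] zang -32.54 x [-3.0e-04 -1.1e-03 -1.0e+00] F [ 0.8  0.9 -0.1] T [ 0.05 -0.01 -0.04] w 1.002 q [-0.7   0.16  0.44  1.86 -0.08  1.13 -0.8 ]
rot [67.5  0.1  0. ] shift [20.4  1.4 -1.6]
rot [-1.125e+02 -0.000e+00  1.000e-01] shift [20.4  1.4 -1.6]
```

```bash
python3 -m inch '[[[10,0,0],[10,1,-1],0],[[20,0,0],[20,1.4,-1.6],0],[[30,0,0],[20,1.4,-1.6],0],[[40,0,0],[20,1.4,-1.6],0],[[50,0,0],[20,1.4,-1.6],0],[[60,0,0],[20,1.4,-1.6],0],[[67.5,0.1,0],[20,1.4,-1.6],0],[[67.5,0.1,0],[20,1.4,-1.6],0],[[67.5,0.1,0],[20,1.4,-1.6],0]]'; python3 go.py 0.507 0.1125 0.0315 -100
python3 - <<'E'
from h import *
from workcell import camera
t=[]
for n,(x,y,w,h) in (("top",(190,170,100,100)),("side",(190,130,110,110))):
    c=camera(n); np.savez(n+"1.npz",**c); t.append(cv2.resize(np.ascontiguousarray(c["pixels"][y:y+h,x:x+w,::-1]),(390,390),interpolation=cv2.INTER_CUBIC))
cv2.imwrite("pics/pre.png",np.hstack(t))
E
```

```text
clock: 2.48
position: [0.5069, 0.1125, 0.1303]
ee_rot: [-0.541, -0.456, 0.541, -0.455]
ft_force: [0.0, -0.1, -1.4]
grip_width: 0.999
t 2.475 pos [0.5069 0.1125 0.1303] zang -99.86 x [-1.2e-03  3.0e-04 -1.0e+00] F [ 0.  -0.1 -1.4] T [-0.03 -0.03  0.  ] w 0.999 q [-0.81  0.2   0.56  1.89 -0.12  1.09 -1.95]
rot [ 0.1 -0.   0.1] shift [98.8  0.3  0. ]
rot [-1.799e+02 -1.000e-01 -0.000e+00] shift [98.8  0.3  0. ]
```

View pics/pre.png

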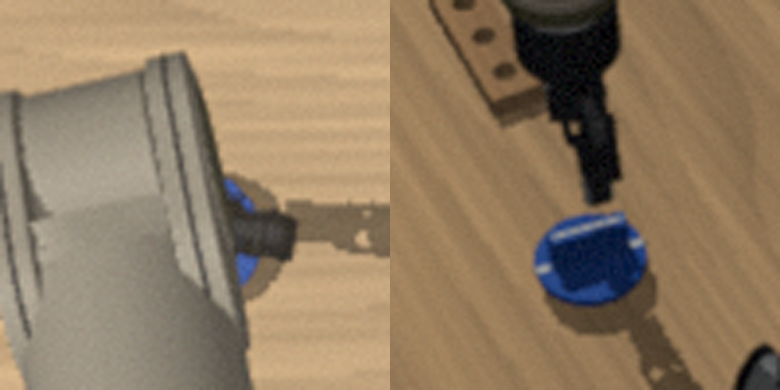

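The fingers are above the cap at side-crop (600,180), lined up across the bar. I'll descend and close on it.

```bash
python3 -m inch '[[[0,0,0],[40,0,0],0],[[0,0,0],[70,0,0],0],[[0,0,0],[90,0.3,0],0],[[0,0,0],[98,0.3,0],0],[[0,0,0],[98,0.3,0],0.3],[[0,0,0],[98,0.3,0],0.6],[[0,0,0],[98,0.3,0],1],[[0,0,0],[98,0.3,0],1],[[0,0,0],[98,0.3,0],1],[[0,0,0],[98,0.3,0],1]]' 50; python3 go.py; python3 -m inch '[[[0,0,0],[0,0,0],1],[[0,0,0],[0,0,0],1],[[0,0,0],[-15,0,0],1],[[0,0,0],[-40,0,0],1],[[0,0,0],[-80,0,0],1],[[0,0,0],[-130,0,0],1],[[0,0,0],[-190,0,0],1],[[0,0,0],[-190,0,0],1]]'; python3 go.py 0.584 -0.162 0.22 -65.1
python3 - <<'E'
from h import *
from workcell import camera
t=[]
for n,(x,y,w,h) in (("top",(190,160,110,110)),("side",(190,80,110,110))):
    c=camera(n); np.savez(n+"2.npz",**c); t.append(cv2.resize(np.ascontiguousarray(c["pixels"][y:y+h,x:x+w,::-1]),(390,390),interpolation=cv2.INTER_CUBIC))
cv2.imwrite("pics/lift.png",np.hstack(t))
E
```

```text
clock: 3.82
position: [0.5074, 0.1127, 0.0328]
ee_rot: [0.541, 0.455, -0.541, 0.455]
ft_force: [-0.6, -0.2, 6.3]
grip_width: 0.177
t 3.825 pos [0.5074 0.1127 0.0328] zang -99.92 x [-5.e-04  8.e-04 -1.e+00] F [-0.6 -0.2  6.3] T [-0.11  0.32  0.03] w 0.177 q [-0.76  0.34  0.53  1.97 -0.22  0.89 -1.87]
clock: 4.82
position: [0.5097, 0.1128, 0.228]
ee_rot: [0.544, 0.454, -0.539, 0.455]
ft_force: [-0.6, 0.5, -2.0]
grip_width: 0.176
t 4.825 pos [0.5097 0.1128 0.228 ] zang -99.95 x [ 0.0069  0.0047 -1.    ] F [-0.6  0.5 -2. ] T [ 0.02  0.02 -0.05] w 0.176 q [-0.84  0.1   0.58  1.77 -0.06  1.28 -1.99]
rot [-34.9  -0.2  -0.4] shift [  7.2 120.6 257.9]
rot [145.1  -0.6   0.3] shift [  7.2 120.6 257.9]
```

View pics/lift.png

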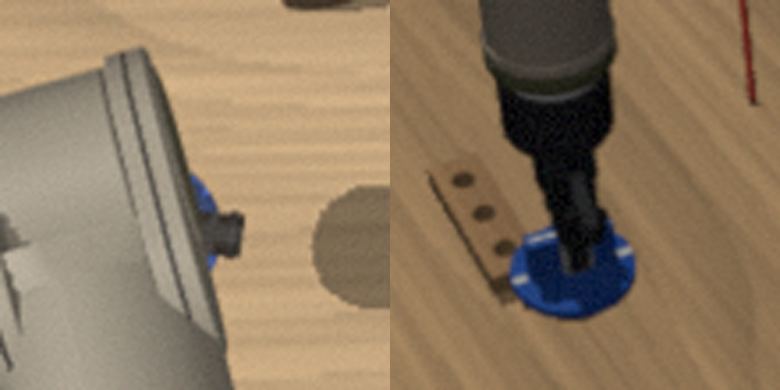

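Cap lifted and gripped (side crop (575,270), level). Next I'll carry it over to the mouth.

```bash
python3 -m inch '[[[-5,0,0],[0,15,33],1],[[-10,0,0],[0,35,73],1],[[-15,0,0],[0,55,118],1],[[-20,0,0],[0,75,163],1],[[-25,0,0],[3,95,205],1],[[-30,0,0],[5,110,235],1],[[-35,-0.2,-0.4],[7,121,258],1],[[-35,-0.2,-0.4],[7,121,258],1],[[-35,-0.2,-0.4],[7,121,258],1]]'; python3 go.py 0.584 -0.162 0.195 -65.1
python3 - <<'E'
from h import *
from workcell import camera
t=[]
for n,(x,y,w,h) in (("top",(290,140,110,110)),("side",(265,165,110,110))):
    c=camera(n); np.savez(n+"3.npz",**c); t.append(cv2.resize(np.ascontiguousarray(c["pixels"][y:y+h,x:x+w,::-1]),(390,390),interpolation=cv2.INTER_CUBIC))
cv2.imwrite("pics/above.png",np.hstack(t))
E
```

```text
clock: 6.05
position: [0.5816, -0.1616, 0.2146]
ee_rot: [0.378, 0.599, -0.382, 0.594]
ft_force: [-0.6, 0.5, -1.7]
grip_width: 0.175
t 6.05 pos [ 0.5816 -0.1616  0.2146] zang -64.98 x [-0.0083 -0.0022 -1.    ] F [-0.6  0.5 -1.7] T [ 0.   -0.04 -0.03] w 0.175 q [-0.36  0.35  0.7   1.57 -0.22  1.31 -0.76]
rot [ 0.1 -0.1  0.5] shift [19.6  2.2  1.4]
rot [-1.799e+02 -8.000e-01 -1.000e-01] shift [19.6  2.2  1.4]
```

View pics/above.png

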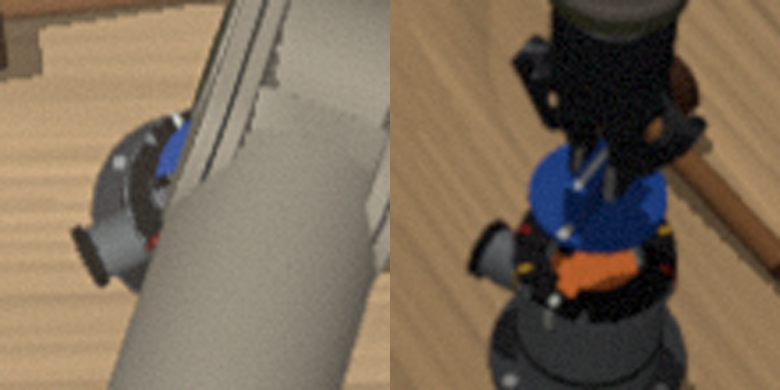

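```bash
cat > chk.py <<'E'
from h import *
import sys
def chk(f,cx,cy,ztop,roi):
    c=load(f); hsv=cv2.cvtColor(c["pixels"],cv2.COLOR_RGB2HSV)
    m=cv2.inRange(hsv,(105,90,30),(130,255,255)); x0,y0,x1,y1=roi
    r=np.zeros_like(m); r[y0:y1,x0:x1]=m[y0:y1,x0:x1]
    n,l,s,_=cv2.connectedComponentsWithStats(r); k=1+np.argmax(s[1:,4]); ys,xs=np.where(l==k)
    th=np.linspace(0,2*np.pi,200); C=np.r_[[ [cx+.046*np.cos(a),cy+.046*np.sin(a),z] for z in (ztop,ztop-.008) for a in th]]
    p=proj(c,C); print(f,"obs l r bot top",xs.min()-.5,xs.max()+.5,ys.max()+.5,ys.min()-.5,"pred",p[:,0].min().round(1),p[:,0].max().round(1),p[:,1].max().round(1),p[:,1].min().round(1))
chk("side0.npz",.507,.1125,.0265,(222,180,272,225))
chk("side3.npz",.5816,-.1616,.2083,(265,165,375,275))
E
python3 chk.py
python3 - <<'E'
from h import *
c=load("side3.npz"); hsv=cv2.cvtColor(c["pixels"],cv2.COLOR_RGB2HSV); H,S,V=[hsv[...,i].astype(int) for i in range(3)]
from meas import cents
roi=np.zeros(H.shape,bool); roi[220:260,405-110:360]=1
for nm,m in (("white",(S<60)&(V>110)),("yellow",(H>14)&(H<34)&(S>90)&(V>100)),("red",((H<4)|(H>170))&(S>90)&(V>70))):
    for ce,a in cents(m&roi): print(nm,ce,a,onplane(c,[ce],0.14)[0].round(4),onplane(c,[ce],0.208)[0].round(4))
a=np.radians(24.9)
for nm,d,ph in (("w",0,0),("y",37.5,0),("r",75,0)):
    for s in (0,180):
        b=a-np.radians(d+s); P=[.584+.051*np.cos(b),-.162+.051*np.sin(b),.14]; print(nm,np.round(P,4),proj(c,P)[0].round(2))
E
```

```text
side0.npz obs l r bot top 230.5 261.5 215.5 189.5 pred 230.6 262.9 216.0 189.3
side3.npz obs l r bot top 303.5 342.5 235.5 202.5 pred 304.0 343.6 236.2 202.7
white [343.  220.5] 2 [ 0.6495 -0.1505  0.14  ] [ 0.6161 -0.1902  0.208 ]
white [313.38 230.62] 8 [ 0.5696 -0.1391  0.14  ] [ 0.5416 -0.1796  0.208 ]
white [310.83 249.17] 6 [ 0.5353 -0.1822  0.14  ] [ 0.5097 -0.2198  0.208 ]
yellow [298.71 223.48] 66 [ 0.5499 -0.1021  0.14  ] [ 0.5233 -0.145   0.208 ]
yellow [351.33 241.66] 511 [ 0.6308 -0.2137  0.14  ] [ 0.5987 -0.2491  0.208 ]
yellow [302.57 240.14] 7 [ 0.532  -0.1498  0.14  ] [ 0.5066 -0.1895  0.208 ]
yellow [296.09 248.95] 22 [ 0.5054 -0.1638  0.14  ] [ 0.4818 -0.2025  0.208 ]
red [302.67 229.17] 6 [ 0.5493 -0.122   0.14  ] [ 0.5227 -0.1636  0.208 ]
red [323.5 236. ] 8 [ 0.5821 -0.1654  0.14  ] [ 0.5533 -0.204   0.208 ]
w [ 0.6303 -0.1405  0.14  ] [334.34 220.9 ]
w [ 0.5377 -0.1835  0.14  ] [311.96 249.11]
y [ 0.6338 -0.1731  0.14  ] [342.89 229.44]
y [ 0.5342 -0.1509  0.14  ] [303.58 240.07]
r [ 0.6167 -0.2011  0.14  ] [343.56 240.43]
r [ 0.5513 -0.1229  0.14  ] [303.55 229.09]
```

```bash
python3 -m inch '[[[0,0,0.3],[10,2.2,1.4],1],[[0.1,0,0.5],[25,2.2,1.4],1],[[0.1,0,0.5],[37,2.2,1.4],1],[[0.1,0,0.5],[37,2.2,1.4],1],[[0.1,0,0.5],[37,2.2,1.4],1]]'; python3 go.py 0.584 -0.162 0.1543 -65.1
```

```text
clock: 6.78
position: [0.5844, -0.1617, 0.1785]
ee_rot: [0.381, 0.596, -0.379, 0.596]
ft_force: [0.5, 0.5, -1.3]
grip_width: 0.179
t 6.775 pos [ 0.5844 -0.1617  0.1785] zang -65.0 x [ 0.0011  0.0015 -1.    ] F [ 0.5  0.5 -1.3] T [ 0.   -0.01  0.01] w 0.179 q [-0.35  0.38  0.69  1.62 -0.25  1.24 -0.74]
rot [ 0.1 -0.1 -0.1] shift [24.2 -0.5  0.1]
rot [-1.799e+02  2.000e-01 -1.000e-01] shift [24.2 -0.5  0.1]
```

```bash
python3 -m inch '[[[0,0,0],[4,-0.3,0],1],[[0,0,0],[8,-0.4,0],1],[[0,0,0],[12,-0.4,0],1],[[0,0,0],[12,-0.4,0],1]]'; python3 go.py 0.584 -0.162 0.1543 -65.1
```

```text
clock: 7.28
position: [0.5838, -0.1618, 0.1661]
ee_rot: [0.38, 0.597, -0.379, 0.596]
ft_force: [-0.1, -1.3, -1.8]
grip_width: 0.179
t 7.275 pos [ 0.5838 -0.1618  0.1661] zang -65.0 x [ 5.0e-04  1.5e-03 -1.0e+00] F [-0.1 -1.3 -1.8] T [0.01 0.02 0.02] w 0.179 q [-0.34  0.39  0.69  1.63 -0.26  1.22 -0.74]
rot [ 0.1 -0.1 -0.1] shift [11.8  0.   0.3]
rot [-1.799e+02  1.000e-01 -1.000e-01] shift [11.8  0.   0.3]
```

```bash
python3 -m inch '[[[0,0,0],[4,0,0.2],1],[[0,0,0],[8,0,0.2],1],[[0,0,0],[11,0,0.2],1],[[0,0,0],[13,0,0.2],1],[[0,0,0],[13,0,0.2],1]]'; python3 go.py 0.584 -0.162 0.1543 -65.1
```

```text
clock: 7.9
position: [0.5842, -0.1619, 0.1543]
ee_rot: [0.381, 0.596, -0.379, 0.596]
ft_force: [-4.8, 3.2, 10.8]
grip_width: 0.182
t 7.9 pos [ 0.5842 -0.1619  0.1543] zang -64.99 x [ 0.0013  0.0021 -1.    ] F [-4.8  3.2 10.8] T [ 0.24  1.14 -0.08] w 0.182 q [-0.34  0.4   0.68  1.64 -0.27  1.19 -0.73]
rot [ 0.1 -0.1 -0.1] shift [ 0.  -0.2  0.1]
rot [-1.799e+02  2.000e-01 -1.000e-01] shift [ 0.  -0.2  0.1]
```

Seated: the height matches the prediction with 11 N of push. Twisting clockwise in two stages.

```bash
python3 -m inch '[[[0,0,0],[0.5,0,0],1],[[5,0,0],[0.5,0,0],1],[[10,0,0],[0.5,0,0],1],[[15,0,0],[0.5,0,0],1],[[20,0,0],[0.5,0,0],1],[[20,0,0],[0.5,0,0],1]]' 70; python3 go.py 0.584 -0.162 0.1543 -102.6
python3 - <<'E'
from h import *
from workcell import camera
t=[]
for n,(x,y,w,h) in (("top",(290,140,110,110)),("side",(265,165,110,110))):
    c=camera(n); np.savez(n+"4.npz",**c); t.append(cv2.resize(np.ascontiguousarray(c["pixels"][y:y+h,x:x+w,::-1]),(390,390),interpolation=cv2.INTER_CUBIC))
cv2.imwrite("pics/tw1.png",np.hstack(t))
E
```

```text
clock: 8.65
position: [0.5848, -0.1615, 0.1545]
ee_rot: [0.479, 0.521, -0.476, 0.522]
ft_force: [-1.5, 2.2, 5.6]
grip_width: 0.176
t 8.65 pos [ 0.5848 -0.1615  0.1545] zang -84.96 x [ 0.0026  0.0023 -1.    ] F [-1.5  2.2  5.6] T [0.38 0.38 0.02] w 0.176 q [-0.39  0.41  0.75  1.65 -0.3   1.2  -1.06]
rot [17.6 -0.1 -0.1] shift [ 0.2 -0.9  0.5]
rot [-162.4    0.2   -0.2] shift [ 0.2 -0.9  0.5]
```

View pics/tw1.png

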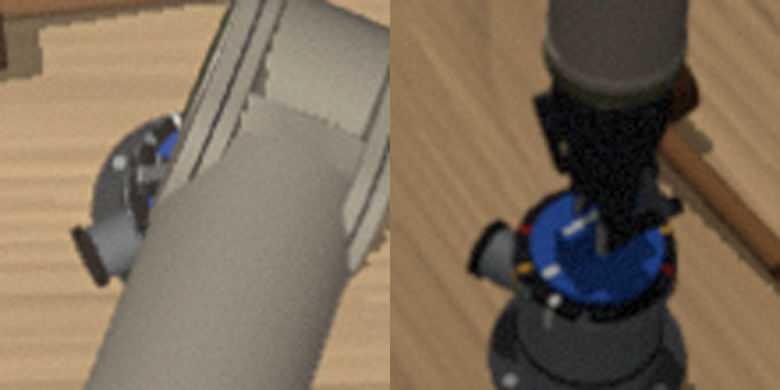

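The cap is flat. Its stripe at (550,272) lies between the white mark (554,300) and the yellow mark (524,270). Now the rest of the twist.

```bash
python3 -m inch '[[[5,0,0],[0.7,-0.4,0.2],1],[[10,0,0],[0.7,-0.6,0.3],1],[[14,0,0],[0.7,-0.6,0.3],1],[[17.6,0,0],[0.7,-0.6,0.3],1],[[17.6,0,0],[0.7,-0.6,0.3],1],[[17.6,0,0],[0.7,-0.6,0.3],1],[[17.6,0,0],[0.7,-0.6,0.3],1]]'; python3 go.py 0.584 -0.162 0.1543 -102.6
python3 - <<'E'
from h import *
from workcell import camera
from meas import cents
t=[]
for n,(x,y,w,h) in (("top",(290,140,110,110)),("side",(265,165,110,110))):
    c=camera(n); np.savez(n+"5.npz",**c); t.append(cv2.resize(np.ascontiguousarray(c["pixels"][y:y+h,x:x+w,::-1]),(390,390),interpolation=cv2.INTER_CUBIC))
cv2.imwrite("pics/tw2.png",np.hstack(t))
hsv=cv2.cvtColor(c["pixels"],cv2.COLOR_RGB2HSV); H,S,V=[hsv[...,i].astype(int) for i in range(3)]
roi=np.zeros(H.shape,bool); roi[215:260,295:360]=1
for ce,a in cents((S<80)&(V>110)&roi): print(ce,a,onplane(c,[ce],0.148)[0].round(4), onplane(c,[ce],0.184)[0].round(4))
E
```

```text
clock: 9.62
position: [0.5851, -0.1612, 0.1546]
ee_rot: [0.553, 0.443, -0.549, 0.443]
ft_force: [0.3, 3.0, 7.0]
grip_width: 0.175
t 9.625 pos [ 0.5851 -0.1612  0.1546] zang -102.37 x [ 0.0042  0.0031 -1.    ] F [0.3 3.  7. ] T [0.45 0.13 0.14] w 0.175 q [-0.43  0.43  0.81  1.65 -0.33  1.2  -1.33]
rot [ 0.2 -0.2 -0.2] shift [ 0.3 -0.9  1. ]
rot [-179.8    0.3   -0.4] shift [ 0.3 -0.9  1. ]
[316.22 225.89] 18 [ 0.5799 -0.1354  0.148 ] [ 0.5646 -0.1571  0.184 ]
[307.67 236.93] 15 [ 0.5445 -0.1527  0.148 ] [ 0.5305 -0.1738  0.184 ]
[310.83 249.17] 6 [ 0.5323 -0.1866  0.148 ] [ 0.5187 -0.2065  0.184 ]
```

View pics/tw2.png

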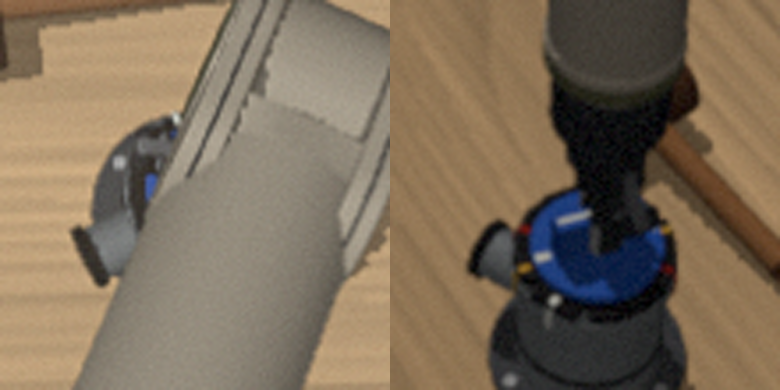

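The stripe at (307.7,236.9) casts to −13.2°, against −12.6° at the yellow mark. The moment about z is 0.14 N m, close to the 0.15 expected from the ring spring there. Handing in.

```bash
python3 -c "
from workcell import manip
print(manip.hand_in())"; python3 go.py
```

```text
the job is handed in; nothing more can be done
None
the job is handed in; nothing more can be done
```

The cap is seated flat on the largest canister, twisted to the yellow vent mark and still held in the gripper. I handed the job in at about 9.7 s; no verdict was reported.

- **Seating:** the cap came to rest at the predicted tool height, 154.3 mm. After the twist the tool read 154.6 mm and was about 1.4 mm from my measured mouth centre, within the 6 mm limit. Tool tilt was under 0.01 rad.
- **Twist:** the tool turned 37.4° from the insertion angle. The cap's stripe in the side view points to −13.2°, against −12.6° for the yellow mark.
- **Vent ring:** I couldn't read the joint directly. The moment about vertical was about 0.14 N m, close to the 0.15 N m expected at the yellow mark. The commanded twist stayed well short of the 49° where the lugs start to push the lock ball.
- **Grip:** I set the grip to 70 N for the twist. The finger opening read about 15 mm on the 16 mm bar, and there was no sign of slipping.
- **Camera disagreement:** the side view put everything about 1 pixel (1–2 mm) to the left of the top view. The shift was the same for the cap and the collar, so I did not correct for it.
- **Bystanders:** the arm's path stayed clear of the mallet, jig and box, but I did not re-measure them at the end.

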